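# Finish the sleeve pyramid on the packing bench

## Task

Finish the pyramid of steel sleeves in the cradle with the two sleeves waiting in the sloping chute: saddle one in the empty place of the second layer, then the other on top, both lying along the others with their ends lined up, and let go. Set them down gently, do not drop them; leave the sleeves already stacked where they are and do not disturb the other things on the bench.

Things in the scene. Friction and masses are not known exactly. Their poses are not given: they have to be found in the camera images.
- cradle: Grey steel cradle screwed to the bench, left or right of the chute. Origin: centre of its underside, on the bench. Sleeves lie along its x, the bottom row of three runs along its y. Floor strip 10 mm thick and 44 mm wide in x, so the sleeves' end faces overhang it 5 mm each side, free; cheeks 36 mm high at y = -74 and +74 mm; 186 mm overall in y.
- gap (a point): The empty place in the second layer: the point where the centre of a sleeve saddled between base_2 and base_3 belongs, at y = -23 mm, 73 mm above the bench. Axes as the cradle's.
- apex (a point): The top of the pyramid: where the centre of the last sleeve belongs, at y = 0, 112 mm above the bench, saddled between mid and the sleeve at gap. Axes as the cradle's.
- chute: Fixed two-lane aluminium chute, floor sloping 32 degrees, low end at its -x (to the robot). Origin on the bench, 46 mm under the floor. Lanes 49 mm wide at y = +27, -27 mm; walls 38 mm above the floor, so a sleeve's end faces can be gripped but not its sides. Lip at the low end only 6 mm high; floor and walls go on 8 mm past the sleeve's low end, 47 mm past its high end; top corner at 120 mm.
- sleeve_a: Plain steel sleeve, a cylinder 46 mm in diameter, 55 mm long, a dark bore in each end face, about 0.35 kg. Origin at its centre, x along its axis (may be rolled about x). Starts in the chute's lane at +y, lying along the slope against the lip, its axis 32 degrees from level (+x end high).
- sleeve_b: Plain steel sleeve, a cylinder 46 mm in diameter, 55 mm long, a dark bore in each end face, about 0.35 kg. Origin at its centre, x along its axis (may be rolled about x). Starts in the chute's lane at -y, lying like sleeve_a.
- base_1: Plain steel sleeve, a cylinder 46 mm in diameter, 55 mm long, a dark bore in each end face, about 0.35 kg. Origin at its centre, x along its axis (may be rolled about x). Bottom row, at cradle y = +46 mm.
- base_2: Plain steel sleeve, a cylinder 46 mm in diameter, 55 mm long, a dark bore in each end face, about 0.35 kg. Origin at its centre, x along its axis (may be rolled about x). Bottom row, the middle one.
- base_3: Plain steel sleeve, a cylinder 46 mm in diameter, 55 mm long, a dark bore in each end face, about 0.35 kg. Origin at its centre, x along its axis (may be rolled about x). Bottom row, at cradle y = -46 mm.
- mid: Plain steel sleeve, a cylinder 46 mm in diameter, 55 mm long, a dark bore in each end face, about 0.35 kg. Origin at its centre, x along its axis (may be rolled about x). The one already saddled in the second layer, between base_1 and base_2, at cradle y = +23 mm. Neighbours in a layer touch, so there is no room for a finger between them; the end faces are free.
- short_bush: Low bystander, not part of the job: a smaller steel bush standing on end, 30 mm in diameter, 35 mm high. Origin under its centre.
- washer: Low bystander, not part of the job: a flat steel washer, 44 mm across, 5 mm thick. Origin under its centre.
- bolt: Low bystander, not part of the job: a dark hex bolt lying down, head 24 mm across, 78 mm long. Origin under where head and shank meet; shank along x.
- screwdriver: Low bystander, not part of the job: a screwdriver lying along its x, handle to -x, on the robot's side of the bench.
- tape_roll: Low bystander, not part of the job: a roll of yellow tape lying flat, 90 mm across, 30 mm high. Origin under its centre.
- carton: Bystander, not part of the job: a closed carton 100 x 150 x 75 mm (x, y, height). Origin under its centre.
- grease_tin: Bystander, not part of the job: an upright tin 70 mm in diameter, 100 mm high. Origin under its centre.
Not all that is in view belongs to the job. What is shaped like the sleeve_a but blue is not meant. Leave any blue look-alike of the sleeve_b alone.

How it is judged:
By the outcome, as a careful person would: the job done as asked, in the order asked, and still so for the second after the job is handed in, with the robot touching nothing.
It also fails if it takes over 48 s, if anything falls off the work surface, if the arm or the gripper's body presses on something with over 40 N, if the wrist force passes 120 N, or if a joint passes its speed limit or range.

## Robot

A 6-joint arm with a two-finger parallel gripper is mounted at the origin on the work surface. World frame = base frame: x ahead of the robot, y to its left, z up, the work surface at z = 0. Lengths are in m, angles in rad, forces in N, time in s.
With the tool pointing down it reaches from about 0.35 to 0.975 m from the base axis. Payload 17.4 kg.
Tool frame: the origin (TCP) lies on the centre line of the jaws, within the pads' length; the fingertips stand 8 mm ahead of it and the grasp point (between the pads) lies 11 mm behind it (manip.tip_extent is the distance from the TCP to the fingertips, in m); z points along the fingers, y is the direction in which the jaws open and shut (so a half turn about z gives the same grasp; the last joint's range is limited). The gripper opens to 85 mm and grips with 20 to 120 N. Pads are 22 mm wide; open, the fingers measure 114 mm over their backs; the gripper's body (76 mm by 85 mm) begins 54 mm behind the grasp point. The pads swing forward as they close: fully open they stand 13 mm farther back than shut.
Start: joints at [1.285, 0.116, 1.442, -0, 1.584, -0.038], TCP at [0.166, 0.654, 0.239] pointing down, gripper open.
Joint ranges: [-2.83, 2.83], [-0.83, 2.19], [0.07, 2.5], [-1.14, 4.28], [0.01, 3], [-2.97, 2.97]. Speed limits (rad/s): [1.89, 1.89, 2.22, 3.14, 3.14, 3.14].

## Interface

Orientations are given as a rotation vector (axis times angle).
In Python, from plant import sense, eyes, job, manip gives the robot as it stands.
- The arm moves only by the shell command python3 -m pendant 'ROWS' [FORCE]. ROWS is JSON, one flat list of numbers, 7 for each row, row after row: the shift along the tool's x, y, z in m, then the turn, a rotation vector about the tool's x, y, z in degrees, then the opening, from 0 (shut) to 1 (fully open). In form: [dx, dy, dz, rx, ry, rz, claw, dx, dy, dz, rx, ry, rz, claw, ...]. A call has 1 to 20 rows; each row shifts and turns the commanded pose from where the row before left it, along the tool's axes as they then stand; what a row does not reach is not made up. A row lasts 1/8 s, in which the tool goes at most 62.5 mm and 10.7 degrees, less where a joint would pass 70% of its speed; a pose out of reach is approached as far as the arm can. A call is refused whole if a number of a shift passes 0.0625 or a number of a turn 10.7, either way. A call with a gripper value outside its range is refused whole. The fingers move at their own pace and stop on an object; FORCE is the grip in N (left out, the last holds). Time passes only in rows, so rows that do not move let the fingers close. It gives the time, the measured TCP pose, the force and the opening at its end, in the units of the state.
- sense(): the state, without advancing time (a new reading comes with each control period).
- eyes.capture(name): name is "scene" or "top" or "wrist"; returns a dict with "pixels" (420x560x3 uint8, red, green, blue), "camera_matrix" (3x3 intrinsics, pixels), "distortion" ([k1, k2, p1, p2, k3] as OpenCV has them; the pictures are not rectified), "R" (3x3) and "t" (3): a world point X has camera coordinates R X + t; the wrist camera has in their place "tool_from_camera" (4x4, takes a point from camera to tool coordinates, whose origin is the TCP and whose axes are the flange's). Camera axes: x right, y down, z forward; pixel columns grow to the right and rows downward; lengths in m; the calibration is good to about 2 mm. A picture is of the moment at which its call begins: read the wrist's pose just before it. There is no depth.
- job.job_done(): hands the job in, once; it reports no verdict.
The state is a dict: "time_s": time; "joint_pos": joint angles; "dq": joint speeds; "joint_efforts": joint torques, N m; "position": TCP position; "tool_rot": TCP orientation; "force": force on the tool from outside, world axes, zero at the start; "wrist_torque": the same for the moment, N m; "opening": finger opening in m.
Only numpy, scipy, OpenCV 4.12 (cv2) and the standard library are available. Lean on these libraries where they do the work, as an engineer would, in place of code of your own. Each camera call takes 0.05 s, during which the arm holds its last target. There are 200 camera calls.

## Working session

There is one attempt and no reset: what is moved stays moved. The work goes in short steps, Python scripts to look and compute and a shell command to move; the robot and the scene stay as the last step left them, time stands still between calls to the robot, and variables do not carry over. Pictures are saved under pics/ and viewed, about 8 in all and at most 12, crops included, and the job is handed in when it is done.

```bash
ls; mkdir -p pics; python3 - <<'E'
from plant import sense, eyes, job, manip
import cv2,pickle
print(sense()); print(manip.tip_extent)
for n in("scene","top"):
    c=eyes.capture(n); pickle.dump(c,open(n+".pkl","wb"))
    cv2.imwrite(f"pics/{n}.png",cv2.resize(c["pixels"][:,:,::-1],(800,600),interpolation=cv2.INTER_CUBIC))
    print(n,c["camera_matrix"],c["distortion"],c["R"],c["t"])
E
```

```text
pics
{'time_s': 0.0, 'joint_pos': array([ 1.28519237e+00,  1.16492393e-01,  1.44225490e+00,  6.64208598e-06,
        1.58399221e+00, -3.77982244e-02]), 'dq': array([ 3.31833203e-05,  5.55055368e-05, -1.18323060e-04, -1.61937579e-03,
       -1.68351722e-04, -4.30066193e-04]), 'joint_efforts': array([ 1.69857183e-03, -7.31998730e+01, -6.32486773e+01, -3.44731859e-05,
        6.27583126e-03, -1.12085002e-04]), 'position': array([0.16551859, 0.65421149, 0.23856428]), 'tool_rot': array([-3.88233317e-01, -3.11731854e+00,  1.77617111e-03]), 'force': array([ 0.03991763, -0.13668565,  0.165518  ]), 'wrist_torque': array([-0.00363443, -0.02190421,  0.00237657]), 'opening': 0.08543773048827964}
0.008
scene [[392.67111693   0.         285.6567602 ]
 [  0.         392.67111693 206.77410106]
 [  0.           0.           1.        ]] [-0.02990227  0.          0.          0.          0.        ] [[ 0.81216689  0.58323924  0.01472848]
 [ 0.40019757 -0.53855474 -0.74148547]
 [-0.42453133  0.60810424 -0.67080726]] [-0.47723299 -0.13418425  1.18936139]
top [[546.62450944   0.         268.01863065]
 [  0.         546.62450944 211.80672799]
 [  0.           0.           1.        ]] [0.02511568 0.         0.         0.         0.        ] [[ 0.00809898 -0.99983269 -0.01640105]
 [-0.99205836 -0.00597509 -0.12563645]
 [ 0.12551743  0.01728833 -0.99194077]] [0.02000688 0.55436826 1.18269356]
```

View pics/top.png

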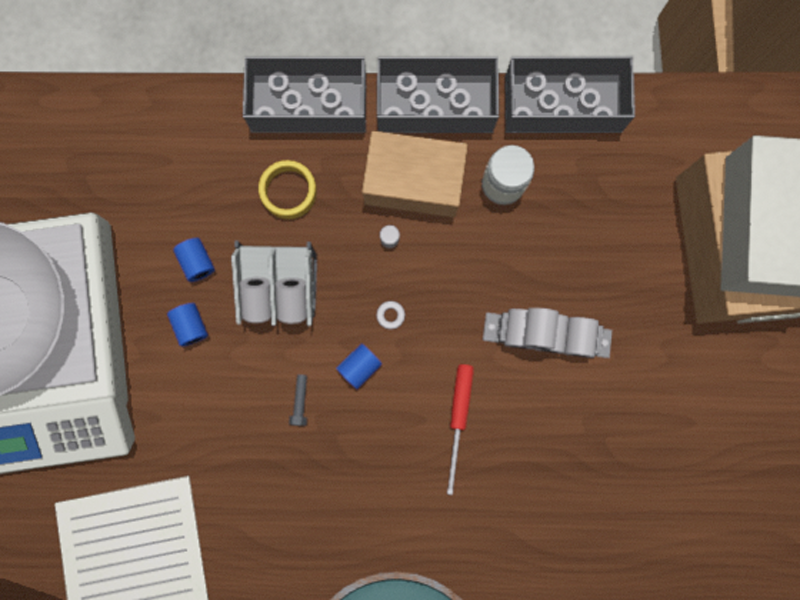

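View pics/scene.png

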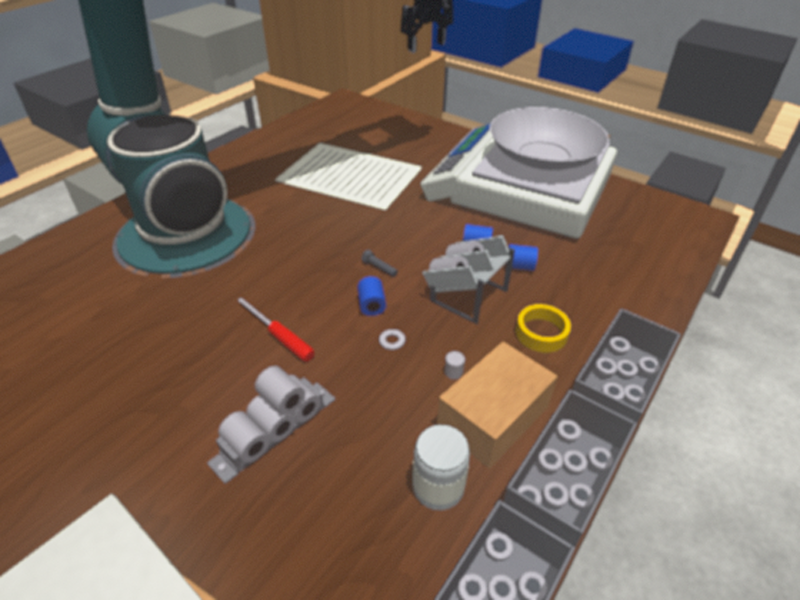

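Top view: chute at about (274,285) and cradle at about (547,333), in 800x600 pixels, with the gap on the right (-y). I'll enlarge both.

```bash
python3 - <<'E'
import pickle,cv2,numpy as np
a=pickle.load(open("top.pkl","rb"))["pixels"][:,:,::-1]
A=cv2.resize(a[160:240,150:234],None,fx=7,fy=7,interpolation=cv2.INTER_CUBIC)[:, :]
B=cv2.resize(a[205:260,330:435],None,fx=7.6,fy=7.6,interpolation=cv2.INTER_CUBIC)
A=cv2.resize(a[160:240,150:234],(378,360),interpolation=cv2.INTER_CUBIC) # 4.5x
B=cv2.resize(a[205:260,330:435],(420,220),interpolation=cv2.INTER_CUBIC) # 4x
im=np.zeros((360,800,3),np.uint8); im[:360,:378]=A; im[:220,380:800]=B
cv2.imwrite("pics/crop.png",im)
E
```

```text
(no output)
```

View pics/crop.png

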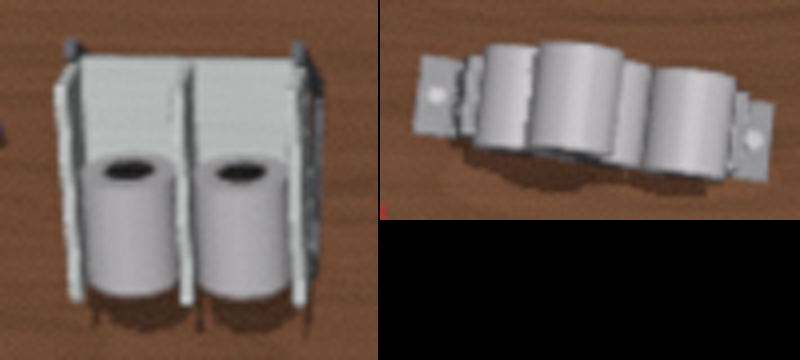

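Chute bore centres in the crop: (129,170) and (241,173). Cradle plate ends: (416,95) and (771,142). Next I fit the poses.

```bash
cat > h.py <<'E'
import numpy as np,cv2,pickle
from scipy.spatial.transform import Rotation as Ro
from scipy.optimize import least_squares
def proj(c,X):
    return cv2.projectPoints(np.asarray(X,float).reshape(-1,1,3),cv2.Rodrigues(np.array(c["R"]))[0],np.array(c["t"]),c["camera_matrix"],np.array(c["distortion"]))[0][:,0]
def back(c,uv,z):
    n=cv2.undistortPoints(np.array([[uv]],float),c["camera_matrix"],np.array(c["distortion"]))[0,0]
    R=np.array(c["R"]);d=R.T@np.r_[n,1];o=-R.T@np.array(c["t"])
    return o+d*(z-o[2])/d[2]
def wristcam(c,s):
    T=np.array(c["tool_from_camera"]);Rw=Ro.from_rotvec(s["tool_rot"]).as_matrix()
    Rc=Rw@T[:3,:3];tc=Rw@T[:3,3]+s["position"]
    return dict(c,R=Rc.T,t=-Rc.T@tc)
def Rz(a): return Ro.from_euler('z',a).as_matrix()
E
python3 - <<'E'
from h import *
c=pickle.load(open("top.pkl","rb"))
ch=lambda x,y:(150+(x+.5)/4.5-.5,160+(y+.5)/4.5-.5)
cr=lambda x,y:(330+(x-380+.5)/4-.5,205+(y+.5)/4-.5)
T=np.radians(32);cs,sn=np.cos(T),np.sin(T)
P=lambda s,h,y:(s*cs-h*sn,y,46e-3+s*sn+h*cs)
mod=np.array([P(-.0355,.038,.054),P(-.0355,.038,0),P(-.0355,.038,-.054),P(.0745,.038,0),P(.0745,.038,-.054),P(.0275,.023,.027),P(.0275,.023,-.027)])
px=np.array([ch(76,298),ch(187,302),ch(299,302),ch(187,65),ch(297,68),ch(129,170),ch(241,173)])
for k in range(2):
  f=lambda p:(proj(c,mod@Rz(p[2]).T+[p[0],p[1],p[3]*k])-px).ravel()
  r=least_squares(f,[.55,.2,0,0]);print("chute",r.x,np.degrees(r.x[2]));print(r.fun.reshape(-1,2).round(1).tolist())
p=r.x
for z in(.004,.010):
  l=back(c,cr(416,95),z);q=back(c,cr(771,142),z);d=l-q
  print("cradle",z,(l+q)/2,np.linalg.norm(d),np.degrees(np.arctan2(-d[0],d[1])))
E
```

```text
chute [ 0.57116694  0.18893146 -0.01019372  0.        ] -0.5840572864095616
[[0.6, -1.1], [0.6, -1.6], [0.5, -1.2], [-2.1, 3.9], [-0.8, 3.7], [0.6, -1.8], [0.7, -2.0]]
chute [ 0.56246382  0.17952485 -0.01324397  0.06128851] -0.7588234598065329
[[-1.0, -0.0], [0.4, -0.4], [1.6, 0.1], [-2.3, 2.5], [0.4, 2.3], [-0.3, -2.2], [1.2, -2.4]]
cradle 0.004 [ 0.50857776 -0.23579435  0.004     ] 0.20080278962423959 -7.220120795050678
cradle 0.01 [ 0.50805858 -0.23463872  0.01      ] 0.19983048806549075 -7.22012079505069
```

```bash
cat >> h.py <<'E'
from scipy.linalg import fractional_matrix_power as fmp
def go(pos,R,n,s):
    """n equal rows (tool axes; shift then turn) from measured state to pose"""
    A=np.eye(4);A[:3,:3]=Ro.from_rotvec(s["tool_rot"]).as_matrix();A[:3,3]=s["position"]
    B=np.eye(4);B[:3,:3]=R;B[:3,3]=pos
    S=np.real(fmp(np.linalg.inv(A)@B,1/n))
    print("rows",n,"x",S[:3,3].round(4).tolist(),np.degrees(Ro.from_matrix(S[:3,:3]).as_rotvec()).round(2).tolist())
    M=A.copy();o=[]
    for i in range(n): M=M@S;o.append(M[:3,3].round(3).tolist())
    print("via",o[::max(1,n//5)])
T32=np.radians(32)
def Rtool(tilt,yaw):  # tool y along (cos tilt,0,sin tilt) yawed
    c,s=np.cos(tilt),np.sin(tilt)
    return Rz(yaw)@np.array([[0,c,s],[1,0,0],[0,s,-c]])
E
python3 - <<'E'
from h import *
from plant import sense
s=sense()
for n in (10,14): go([.476,.175,.20],Rtool(T32,0),n,s)
E
```

```text
rows 10 x [-0.0599, -0.0111, 0.0052] [-2.72, -2.11, 7.37]
via [[0.221, 0.629, 0.233], [0.32, 0.558, 0.227], [0.399, 0.465, 0.223], [0.452, 0.355, 0.218], [0.475, 0.236, 0.208]]
rows 14 x [-0.0429, -0.0071, 0.0039] [-1.94, -1.51, 5.27]
via [[0.205, 0.637, 0.235], [0.28, 0.592, 0.229], [0.345, 0.534, 0.226], [0.399, 0.465, 0.223], [0.439, 0.388, 0.22], [0.465, 0.304, 0.214], [0.476, 0.218, 0.206]]
```

```bash
python3 -m pendant '[0,0,-0.05,0,0,0,1,-0.0429,-0.0071,0.0039,-1.94,-1.51,5.27,1,-0.0429,-0.0071,0.0039,-1.94,-1.51,5.27,1,-0.0429,-0.0071,0.0039,-1.94,-1.51,5.27,1,-0.0429,-0.0071,0.0039,-1.94,-1.51,5.27,1,-0.0429,-0.0071,0.0039,-1.94,-1.51,5.27,1,-0.0429,-0.0071,0.0039,-1.94,-1.51,5.27,1,-0.0429,-0.0071,0.0039,-1.94,-1.51,5.27,1,-0.0429,-0.0071,0.0039,-1.94,-1.51,5.27,1,-0.0429,-0.0071,0.0039,-1.94,-1.51,5.27,1,-0.0429,-0.0071,0.0039,-1.94,-1.51,5.27,1,-0.0429,-0.0071,0.0039,-1.94,-1.51,5.27,1,-0.0429,-0.0071,0.0039,-1.94,-1.51,5.27,1,-0.0429,-0.0071,0.0039,-1.94,-1.51,5.27,1,-0.0429,-0.0071,0.0039,-1.94,-1.51,5.27,1,0,0,0,0,0,0,1,0,0,0,0,0,0,1]' 60
python3 - <<'E'
from h import *
from plant import sense,eyes
s=sense();print(s["joint_pos"],s["position"])
c=eyes.capture("wrist");pickle.dump((c,s),open("w1.pkl","wb"))
print(np.array(c["tool_from_camera"]).round(3).tolist())
cv2.imwrite("pics/w1.png",cv2.resize(c["pixels"][:,:,::-1],(800,600),interpolation=cv2.INTER_CUBIC))
go([.476,.175,.20],Rtool(T32,0),2,s)
E
```

```text
time_s: 2.22
position: [0.476, 0.1759, 0.2504]
tool_rot: [1.906, 1.904, 0.547]
force: [0.0, 0.1, 0.2]
opening: 0.0853
[ 0.4252812  -0.58711689  2.07703075 -0.24248001  1.14539506  0.46944346] [0.47599883 0.17594839 0.25042252]
[[-0.001, -0.952, -0.308, 0.079], [1.0, -0.001, 0.001, 0.0], [-0.001, -0.308, 0.952, -0.135], [0.0, 0.0, 0.0, 1.0]]
rows 2 x [-0.0005, -0.0134, 0.0214] [0.0, 0.0, -0.03]
via [[0.476, 0.175, 0.225], [0.476, 0.175, 0.2]]
```

View pics/w1.png

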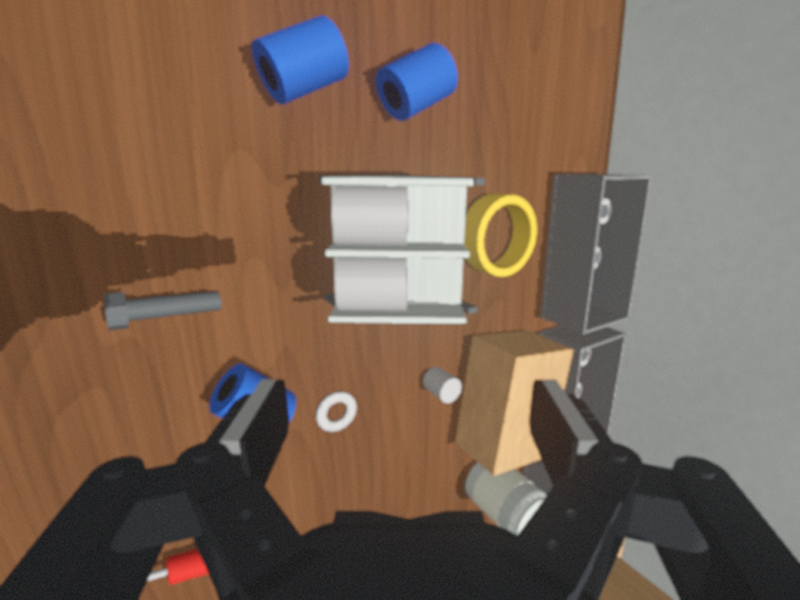

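Seen nearly along the slope normal. The wall tops run (323,181)-(473,182), (326,252)-(469,253) and (329,319)-(467,320). Sleeve a spans x 332-408 around row 216, b spans 336-408 around row 283.

```bash
cat > fit.py <<'E'
from h import *
T=T32;cs,sn=np.cos(T),np.sin(T)
P=lambda s,h,y:(s*cs-h*sn,y,46e-3+s*sn+h*cs)
E
python3 - <<'E'
from fit import *
c,s=pickle.load(open("w1.pkl","rb"));c=wristcam(c,s)
px=(np.array([(323,181),(473,182),(326,252),(469,253),(329,319),(467,320),(332.5,216),(408.5,216),(336,283),(408,283)])+.5)*.7-.5
def mod(p):
  o=p[4]
  return np.array([P(q+o,.038,y) for y in(.054,0,-.054) for q in(-.0355,.0745)]+[P(q+o,.046,y) for y in(.027,-.027) for q in(-.0275,.0275)])@Rz(p[2]).T+[p[0],p[1],p[3]]
for name,fx in (("xyyaw",[1,1,1,0,0]),("+z",[1,1,1,1,0])):
  fx=np.array(fx);p0=np.array([.568,.189,0,0,0])
  f=lambda p:(proj(c,mod(p0*(1-fx)+p*fx))-px).ravel()
  r=least_squares(f,p0);p=p0*(1-fx)+r.x*fx;print(name,p.round(4));print(r.fun.reshape(-1,2).round(1).tolist())
  for y in(.027,-.027): print("centre",(np.array(P(p[4],.023,y))@Rz(p[2]).T+[p[0],p[1],p[3]]).round(4))
E
```

```text
xyyaw [ 0.5715  0.1917 -0.0168  0.      0.    ]
[[0.1, -2.1], [-0.0, -1.5], [0.2, -1.0], [0.1, -0.5], [0.2, -1.5], [-1.1, -1.1], [0.7, 0.3], [0.0, 0.8], [0.2, 3.1], [-0.2, 3.6]]
centre [0.5598 0.2189 0.0655]
centre [0.5589 0.1649 0.0655]
+z [ 0.5721  0.1915 -0.0169 -0.0011  0.    ]
[[0.3, -1.9], [-0.3, -1.3], [0.3, -1.0], [-0.1, -0.5], [0.3, -1.7], [-1.3, -1.3], [0.8, 0.3], [-0.0, 0.9], [0.3, 2.9], [-0.3, 3.5]]
centre [0.5604 0.2187 0.0644]
centre [0.5595 0.1647 0.0644]
```

```bash
python3 - <<'E'
from h import *
from plant import sense
go([.509,.163,.145],Rtool(T32,-.013),4,sense())
E
```

```text
rows 4 x [-0.0033, -0.007, 0.0267] [-0.0, -0.1, 0.15]
via [[0.484, 0.173, 0.224], [0.493, 0.17, 0.198], [0.501, 0.166, 0.171], [0.509, 0.163, 0.145]]
```

```bash
python3 -m pendant '[-0.0033,-0.007,0.0267,0,-0.1,0.15,1,-0.0033,-0.007,0.0267,0,-0.1,0.15,1,-0.0033,-0.007,0.0267,0,-0.1,0.15,1,-0.0033,-0.007,0.0267,0,-0.1,0.15,1,0,0,0.02,0,0,0,1,0,0,0.02,0,0,0,1,0,0,0.02,0,0,0,1,0,0,0.02,0,0,0,1,0,0,0.01,0,0,0,1,0,0,0.01,0,0,0,1,0,0,0,0,0,0,1]' 
python3 - <<'E'
from h import *
from plant import sense,eyes
s=sense();print(s["position"],s["force"])
c=eyes.capture("wrist")
cv2.imwrite("pics/w2.png",cv2.resize(c["pixels"][:,:,::-1],(800,600),interpolation=cv2.INTER_CUBIC))
E
```

```text
time_s: 3.65
position: [0.5618, 0.1618, 0.0596]
tool_rot: [1.917, 1.891, 0.541]
force: [0.4, -0.0, 0.1]
opening: 0.0856
[0.56176729 0.16183216 0.05959556] [ 0.41677668 -0.01043812  0.08054269]
```

View pics/w2.png

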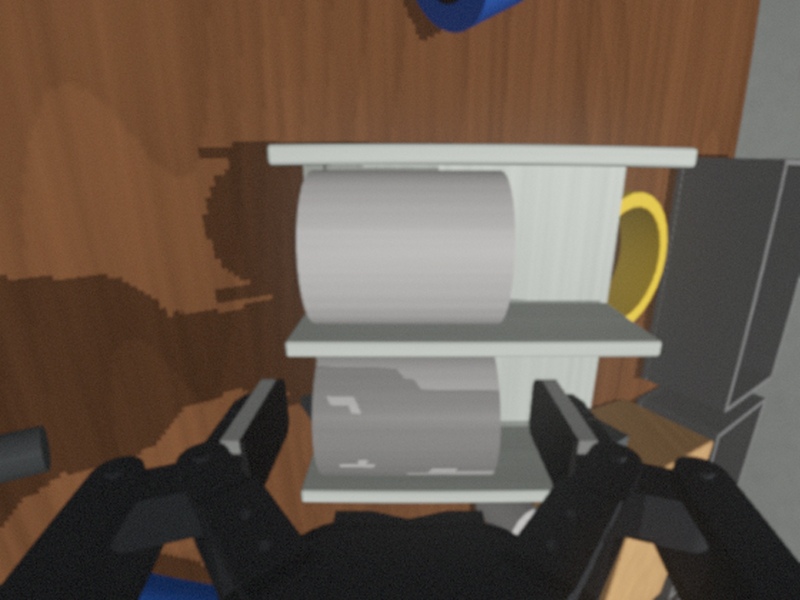

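The fingers (inner edges x 287 and 533) straddle sleeve b (x 315–500) centrally. Grip.

```bash
python3 -m pendant '[0,0,0,0,0,0,0,0,0,0,0,0,0,0,0,0,0,0,0,0,0,0,0,0,0,0,0,0,0,0,0,0,0,0,0,0,0,0,0,0,0,0]' 60; python3 -m pendant '[0,0,-0.004,0,0,0,0,0,0,-0.01,0,0,0,0,0,0,-0.02,0,0,0,0,0,0,-0.03,0,0,0,0,0,0,-0.03,0,0,0,0,0,0,-0.03,0,0,0,0,0,0,0,0,0,0,0]'
python3 - <<'E'
from h import *
from plant import sense
s=sense()
yaw=np.radians(-7.2); o=np.array([.508,-.235,0]); g=o+Rz(yaw)@[0,-.023,.073]; print(g)
go(g+[0,0,.15],Rtool(0,yaw),14,s)
E
```

```text
time_s: 4.45
position: [0.5619, 0.1617, 0.0609]
tool_rot: [1.917, 1.89, 0.543]
force: [-6.9, -0.8, 5.6]
opening: 0.0545
time_s: 5.32
position: [0.4959, 0.1629, 0.168]
tool_rot: [1.915, 1.889, 0.548]
force: [-0.7, 0.8, -4.2]
opening: 0.0542
[ 0.50511734 -0.25781864  0.073     ]
rows 14 x [-0.0299, 0.0038, -0.0032] [2.3, -0.14, 0.45]
via [[0.497, 0.133, 0.173], [0.499, 0.073, 0.182], [0.501, 0.013, 0.19], [0.502, -0.047, 0.198], [0.504, -0.107, 0.206], [0.505, -0.167, 0.213], [0.505, -0.228, 0.22]]
```

```bash
python3 -m pendant '[-0.0299,0.0038,-0.0032,2.3,-0.14,0.45,0,-0.0299,0.0038,-0.0032,2.3,-0.14,0.45,0,-0.0299,0.0038,-0.0032,2.3,-0.14,0.45,0,-0.0299,0.0038,-0.0032,2.3,-0.14,0.45,0,-0.0299,0.0038,-0.0032,2.3,-0.14,0.45,0,-0.0299,0.0038,-0.0032,2.3,-0.14,0.45,0,-0.0299,0.0038,-0.0032,2.3,-0.14,0.45,0,-0.0299,0.0038,-0.0032,2.3,-0.14,0.45,0,-0.0299,0.0038,-0.0032,2.3,-0.14,0.45,0,-0.0299,0.0038,-0.0032,2.3,-0.14,0.45,0,-0.0299,0.0038,-0.0032,2.3,-0.14,0.45,0,-0.0299,0.0038,-0.0032,2.3,-0.14,0.45,0,-0.0299,0.0038,-0.0032,2.3,-0.14,0.45,0,-0.0299,0.0038,-0.0032,2.3,-0.14,0.45,0,0,0,0,0,0,0,0,0,0,0,0,0,0,0]'
python3 - <<'E'
from h import *
from plant import sense,eyes
s=sense();print(s["position"],s["joint_pos"])
c=eyes.capture("wrist");pickle.dump((c,s),open("w3.pkl","wb"))
cv2.imwrite("pics/w3.png",cv2.resize(c["pixels"][:,:,::-1],(800,600),interpolation=cv2.INTER_CUBIC))
E
```

```text
time_s: 7.32
position: [0.5052, -0.2578, 0.2201]
tool_rot: [-2.357, -2.074, 0.007]
force: [-0.1, -0.4, -2.4]
opening: 0.0542
[ 0.50517092 -0.257782    0.22007713] [-0.51500018 -0.11141773  1.70041527 -0.00366178  1.5561087  -0.38718751]
```

View pics/w3.png

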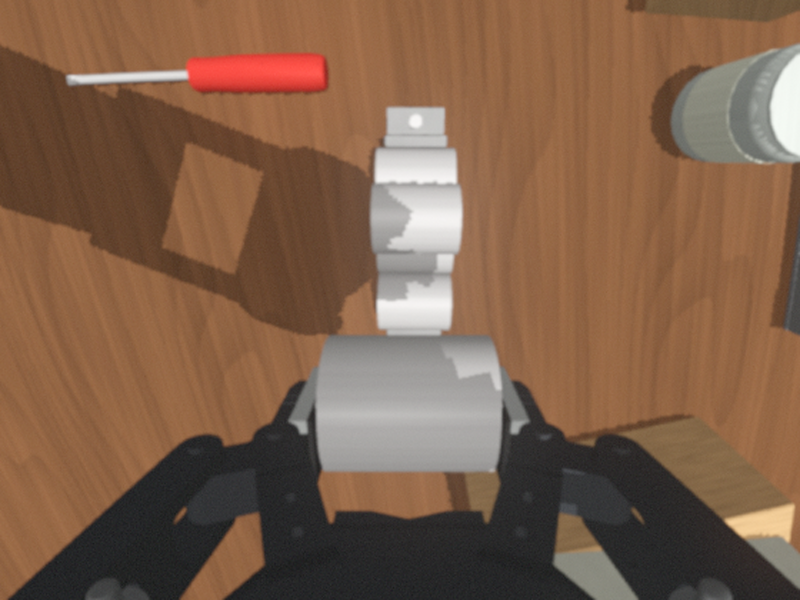

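The held sleeve is level, x 316–500. Measured on the stack: mid x 371–462, rows 183–255; base_1 x 375–457, top row 148; base_3 x 377–451, bottom row 329; tab screw (416,121).

```bash
cat > cr.py <<'E'
from h import *
a=np.linspace(0,2*np.pi,121)
def circ(x,y,z): return np.c_[np.full(121,x),y+.023*np.cos(a),z+.023*np.sin(a)]
cyl={"b1":(.046,.033),"b2":(0,.033),"b3":(-.046,.033),"mid":(.023,.073),"gap":(-.023,.073),"top":(0,.112)}
def pred(c,p,n,k):
    y,z=cyl[n];R=Rz(p[2]);o=np.array([p[0],p[1],0])
    if k in"lr":
        return proj(c,(np.array([[(-.0275 if k=="l" else .0275),y,z+.023]])@R.T+o))[0,0]
    q=proj(c,circ(0,y,z)@R.T+o)[:,1]
    return q.min() if k=="t" else q.max()
def fit(c,obs,p0=(.508,-.235,-.126)):
    f=lambda p:[pred(c,p,n,k)-((v+.5)*.7-.5) for n,k,v in obs]
    r=least_squares(f,p0);print(r.x.round(4),np.degrees(r.x[2]).round(2),"res",r.fun.round(1).tolist());return r.x
E
python3 - <<'E'
from cr import *
c0,s=pickle.load(open("w3.pkl","rb"));c=wristcam(c0,s)
p=fit(c,[("mid","l",371),("mid","r",462),("b1","l",375),("b1","r",457),("b3","l",377),("b3","r",451),("mid","t",183),("mid","b",255),("b1","t",148),("b3","b",329)])
g=np.array([p[0],p[1],0])+Rz(p[2])@[0,-.023,.073];print("gap",g)
R=Ro.from_rotvec(s["tool_rot"]).as_matrix();print("tool y yaw",np.degrees(np.arctan2(R[1,1],R[0,1])),"tilt",np.degrees(np.arcsin(R[2,1])))
# held sleeve ends in tool frame: row 405 line, distance from the camera unknown -> assume centre 5mm below grasp pt
for h in(.0,):
  zt=s["position"][2]+.011-.005+.023
  for u in(316,500):
    X=back(c,((u+.5)*.7-.5,(405+.5)*.7-.5),zt);print("held end tool",(R.T@(X-s["position"])).round(4))
q=proj(c,np.array([s["position"]+R@[0,0,-.006]+R@v for v in circ(0,0,0)[:,[1,0,2]]]))
print("held silhouette pred rows",((q[:,1]+.5)/.7-.5).min(),((q[:,1]+.5)/.7-.5).max(),"seen 336 471")
E
```

```text
[ 0.5121 -0.2366 -0.1393] -7.98 res [0.1, -0.3, 0.6, -0.5, 0.2, -0.1, 0.3, -0.5, 0.1, -0.0]
gap [ 0.5089283  -0.25939343  0.073     ]
tool y yaw -7.319950596752034 tilt -0.26562298862965167
held end tool [ 0.0139 -0.0265 -0.0289]
held end tool [ 0.014   0.0263 -0.0292]
held silhouette pred rows 338.27640357768246 474.7732370647449 seen 336 471
```

```bash
python3 - <<'E'
from cr import *
from plant import sense
g=np.array([.50893,-.2594,0])+Rz(-.1393)@[0,-.0012,0]
go(g+[0,0,.080],Rtool(0,-.1393),7,sense())
E
```

```text
rows 7 x [-0.0003, 0.0006, 0.0201] [-0.03, 0.02, 0.1]
via [[0.506, -0.258, 0.2], [0.506, -0.258, 0.18], [0.507, -0.259, 0.16], [0.507, -0.259, 0.14], [0.508, -0.26, 0.12], [0.508, -0.26, 0.1], [0.509, -0.261, 0.08]]
```

```bash
python3 -m pendant '[-0.001,0.0021,0.02,-0.1,0.07,0.35,0,-0.001,0.0021,0.02,-0.1,0.07,0.35,0,0,0,0.02,0,0,0,0,0,0,0.02,0,0,0,0,0,0,0.02,0,0,0,0,0,0,0.02,0,0,0,0,0,0,0.01,0,0,0,0,0,0,0.006,0,0,0,0,0,0,0,0,0,0,0]'
python3 - <<'E'
from h import *
from plant import sense
s=sense();R=Ro.from_rotvec(s["tool_rot"]).as_matrix();print(s["position"],s["force"],np.degrees(np.arctan2(R[1,1],R[0,1])),np.degrees(np.arcsin(R[2,1])))
E
python3 -m pendant '[0,0,0.004,0,0,0,0,0,0,0,0,0,0,0]'; python3 -m pendant '[0,0,0.003,0,0,0,0,0,0,0,0,0,0,0]'
```

```text
time_s: 8.5
position: [0.5091, -0.2606, 0.0852]
tool_rot: [2.371, 2.061, -0.001]
force: [0.1, -1.2, -3.8]
opening: 0.0542
[ 0.50905994 -0.26057152  0.08516949] [ 0.13062421 -1.18278869 -3.80550525] -8.006673926174992 -0.011847709253570936
time_s: 8.75
position: [0.509, -0.2605, 0.0812]
tool_rot: [2.371, 2.061, -0.001]
force: [-0.5, 0.4, -3.1]
opening: 0.0541
time_s: 9.0
position: [0.5089, -0.2605, 0.0779]
tool_rot: [-2.371, -2.061, 0.001]
force: [-0.2, 0.1, -3.4]
opening: 0.0545
```

```bash
for i in 1 2; do python3 -m pendant '[0,0,0.002,0,0,0,0,0,0,0.002,0,0,0,0,0,0,0,0,0,0,0]'|grep -E "pos|force"; done; python3 -m pendant '[0,0,0.002,0,0,0,0,0,0,0,0,0,0,0]'|grep -E "pos|force"
```

```text
position: [0.5089, -0.2605, 0.0739]
force: [-0.2, 0.2, -3.2]
position: [0.5089, -0.2605, 0.07]
force: [-0.2, -0.3, -3.6]
position: [0.5089, -0.2605, 0.068]
force: [-0.2, 0.1, -3.5]
```

```bash
for i in 1 2; do python3 -m pendant '[0,0,0.001,0,0,0,0,0,0,0,0,0,0,0]'|grep -E "pos|force"; done
```

```text
position: [0.509, -0.2605, 0.0671]
force: [-0.5, 0.6, -3.5]
position: [0.5091, -0.2608, 0.0667]
force: [-2.2, -1.5, 3.1]
```

Contact at the expected height. Release slowly, rise, and look.

```bash
python3 -m pendant '[0,0,0,0,0,0,0.7,0,0,0,0,0,0,0.8,0,0,0,0,0,0,1,0,0,0,0,0,0,1,0,0,-0.01,0,0,0,1,0,0,-0.03,0,0,0,1,0,0,-0.05,0,0,0,1,0,0,-0.05,0,0,0,1,0,0,0,0,0,0,1]'
python3 - <<'E'
from h import *
from plant import sense,eyes
s=sense();print(s["position"])
c=eyes.capture("wrist");pickle.dump((c,s),open("w4.pkl","wb"))
cv2.imwrite("pics/w4.png",cv2.resize(c["pixels"][:,:,::-1],(800,600),interpolation=cv2.INTER_CUBIC))
go([.54,.03,.22],Rtool(0.3,-.08),10,s)
E
```

```text
time_s: 11.62
position: [0.5102, -0.2611, 0.2114]
tool_rot: [2.366, 2.057, 0.003]
force: [-0.3, 0.0, -0.3]
opening: 0.0855
[ 0.51020242 -0.26111851  0.21144698]
rows 10 x [0.0293, -0.0002, -0.0009] [-1.68, 0.07, -0.34]
via [[0.514, -0.232, 0.212], [0.521, -0.174, 0.214], [0.528, -0.116, 0.216], [0.533, -0.058, 0.217], [0.538, 0.001, 0.219]]
```

View pics/w4.png

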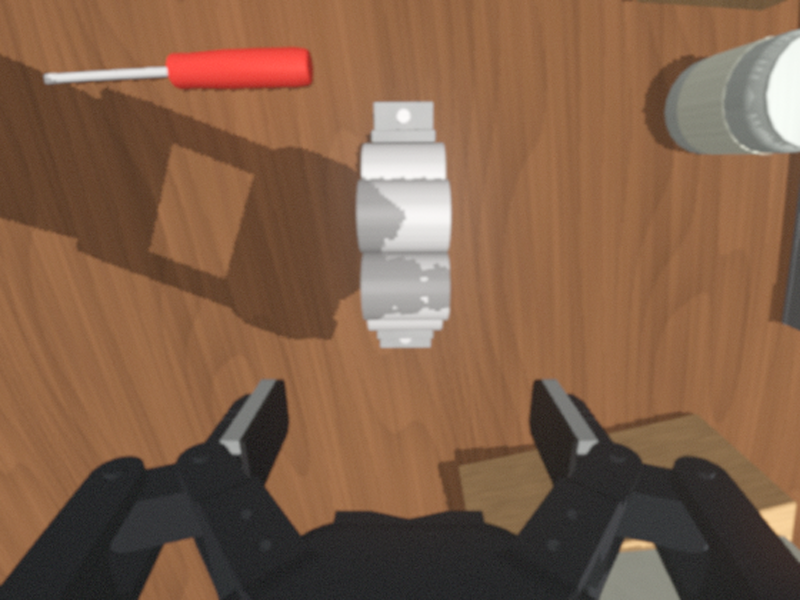

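```bash
python3 - <<'E'
from cr import *
c0,s=pickle.load(open("w4.pkl","rb"));c=wristcam(c0,s)
p=fit(c,[("mid","l",357),("mid","r",451),("b1","l",361),("b1","r",445),("mid","t",180),("b1","t",143)])
for q in(p,[.5121,-.2366,-.1393]):
  print({k:round((pred(c,q,"gap",k)+.5)/.7-.5,1) for k in"lrtb"},"seen 361 450 b 320")
go([.483,.2163,.187],Rtool(T32,-.015),14,s)
E
```

```text
[ 0.5126 -0.2367 -0.1112] -6.37 res [0.1, -0.2, 0.4, -0.3, -0.4, 0.4]
{'l': np.float64(362.0), 'r': np.float64(450.7), 't': np.float64(251.4), 'b': np.float64(320.1)} seen 361 450 b 320
{'l': np.float64(360.1), 'r': np.float64(448.9), 't': np.float64(251.4), 'b': np.float64(320.2)} seen 361 450 b 320
rows 14 x [0.0338, -0.0051, 0.0006] [-2.26, 0.16, -0.49]
via [[0.51, -0.227, 0.211], [0.508, -0.159, 0.209], [0.506, -0.09, 0.207], [0.502, -0.022, 0.204], [0.498, 0.046, 0.2], [0.492, 0.114, 0.195], [0.486, 0.182, 0.19]]
```

Gap sleeve is seated within about 0.6 mm of the prediction. On to sleeve a.

```bash
python3 -m pendant '[0.0338,-0.0051,0.0006,-2.26,0.16,-0.49,1,0.0338,-0.0051,0.0006,-2.26,0.16,-0.49,1,0.0338,-0.0051,0.0006,-2.26,0.16,-0.49,1,0.0338,-0.0051,0.0006,-2.26,0.16,-0.49,1,0.0338,-0.0051,0.0006,-2.26,0.16,-0.49,1,0.0338,-0.0051,0.0006,-2.26,0.16,-0.49,1,0.0338,-0.0051,0.0006,-2.26,0.16,-0.49,1,0.0338,-0.0051,0.0006,-2.26,0.16,-0.49,1,0.0338,-0.0051,0.0006,-2.26,0.16,-0.49,1,0.0338,-0.0051,0.0006,-2.26,0.16,-0.49,1,0.0338,-0.0051,0.0006,-2.26,0.16,-0.49,1,0.0338,-0.0051,0.0006,-2.26,0.16,-0.49,1,0.0338,-0.0051,0.0006,-2.26,0.16,-0.49,1,0.0338,-0.0051,0.0006,-2.26,0.16,-0.49,1,0,0,0,0,0,0,1]'
python3 - <<'E'
from h import *
from plant import sense
go([.5097,.2163,.1448],Rtool(T32,-.015),2,sense())
E
```

```text
time_s: 13.55
position: [0.4809, 0.2182, 0.1821]
tool_rot: [1.922, 1.897, 0.54]
force: [0.3, -0.7, 0.7]
opening: 0.0853
rows 2 x [-0.0008, 0.0024, 0.0234] [-0.21, -0.13, 0.01]
via [[0.495, 0.217, 0.163], [0.51, 0.216, 0.145]]
```

```bash
python3 -m pendant '[-0.0008,0.0024,0.0234,-0.21,-0.13,0,1,-0.0008,0.0024,0.0234,-0.21,-0.13,0,1,0,0,0,0,0,0,1]' | grep pos
python3 - <<'E'
from h import *
from plant import sense
go([.5627,.2163,.0600],Rtool(T32,-.015),5,sense())
E
```

```text
position: [0.5105, 0.2135, 0.1445]
rows 5 x [0.0008, -0.0001, 0.0199] [-0.02, 0.04, -0.03]
via [[0.521, 0.214, 0.128], [0.531, 0.215, 0.111], [0.542, 0.215, 0.094], [0.552, 0.216, 0.077], [0.563, 0.216, 0.06]]
```

```bash
python3 -m pendant '[0.0028,0,0.02,0,0.04,0,1,0.0004,0,0.02,0,0.04,0,1,0,0,0.02,0,0.04,0,1,0,0,0.02,0,0,0,1,0,0,0.01,0,0,0,1,0,0,0.01,0,0,0,1,0,0,0,0,0,0,1]'
python3 - <<'E'
from h import *
from plant import sense,eyes
s=sense()
c=eyes.capture("wrist")
cv2.imwrite("pics/w5.png",c["pixels"][:,:,::-1])
E
```

```text
time_s: 14.8
position: [0.5639, 0.2169, 0.0617]
tool_rot: [1.92, 1.887, 0.544]
force: [-0.1, -0.0, -0.4]
opening: 0.0856
```

View pics/w5.png

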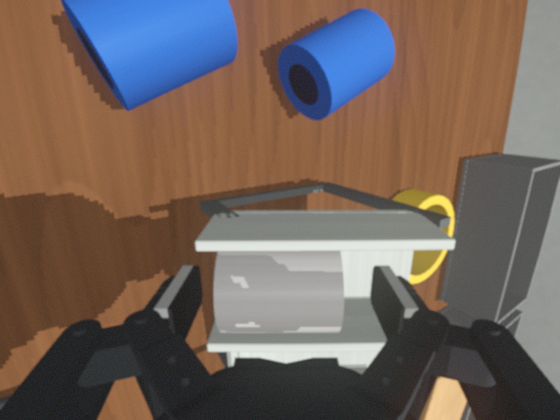

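Sleeve centre column 279, fingers' centre 287; shift by −2.5 mm along tool y, then grip.

```bash
python3 -m pendant '[0,-0.0025,0,0,0,0,1,0,0,0,0,0,0,1,0,0,0,0,0,0,0,0,0,0,0,0,0,0,0,0,0,0,0,0,0,0,0,0,0,0,0,0,0,0,0,0,0,0,0,0,0,0,0,0,0,0]' 60; python3 -m pendant '[0,0,-0.004,0,0,0,0,0,0,-0.01,0,0,0,0,0,0,-0.02,0,0,0,0,0,0,-0.03,0,0,0,0,0,0,-0.03,0,0,0,0,0,0,-0.03,0,0,0,0,0,0,0,0,0,0,0]'
python3 - <<'E'
from h import *
from plant import sense
a=np.array([.5121,-.2366,0])
go(a+[0,0,.25],Rtool(0,-.1393),14,sense())
E
```

```text
time_s: 15.85
position: [0.562, 0.2172, 0.0611]
tool_rot: [1.92, 1.886, 0.546]
force: [-4.4, -0.8, 5.7]
opening: 0.0546
time_s: 16.73
position: [0.4957, 0.2184, 0.1682]
tool_rot: [1.919, 1.886, 0.55]
force: [0.7, -0.1, -4.1]
opening: 0.0542
rows 14 x [-0.0323, 0.0053, -0.0048] [2.3, -0.16, 0.49]
via [[0.497, 0.186, 0.175], [0.5, 0.121, 0.188], [0.502, 0.057, 0.201], [0.505, -0.008, 0.213], [0.507, -0.073, 0.224], [0.509, -0.139, 0.235], [0.511, -0.204, 0.245]]
```

```bash
python3 -m pendant '[-0.0323,0.0053,-0.0048,2.3,-0.16,0.49,0,-0.0323,0.0053,-0.0048,2.3,-0.16,0.49,0,-0.0323,0.0053,-0.0048,2.3,-0.16,0.49,0,-0.0323,0.0053,-0.0048,2.3,-0.16,0.49,0,-0.0323,0.0053,-0.0048,2.3,-0.16,0.49,0,-0.0323,0.0053,-0.0048,2.3,-0.16,0.49,0,-0.0323,0.0053,-0.0048,2.3,-0.16,0.49,0,-0.0323,0.0053,-0.0048,2.3,-0.16,0.49,0,-0.0323,0.0053,-0.0048,2.3,-0.16,0.49,0,-0.0323,0.0053,-0.0048,2.3,-0.16,0.49,0,-0.0323,0.0053,-0.0048,2.3,-0.16,0.49,0,-0.0323,0.0053,-0.0048,2.3,-0.16,0.49,0,-0.0323,0.0053,-0.0048,2.3,-0.16,0.49,0,-0.0323,0.0053,-0.0048,2.3,-0.16,0.49,0,0,0,0,0,0,0,0,0,0,0,0,0,0,0]'
python3 - <<'E'
from h import *
from plant import sense,eyes
s=sense()
c=eyes.capture("wrist");pickle.dump((c,s),open("w6.pkl","wb"))
cv2.imwrite("pics/w6.png",cv2.resize(c["pixels"][:,:,::-1],(800,600),interpolation=cv2.INTER_CUBIC))
E
```

```text
time_s: 18.73
position: [0.5124, -0.2374, 0.2466]
tool_rot: [-2.371, -2.058, 0.005]
force: [-0.1, 0.4, -4.3]
opening: 0.0539
```

View pics/w6.png

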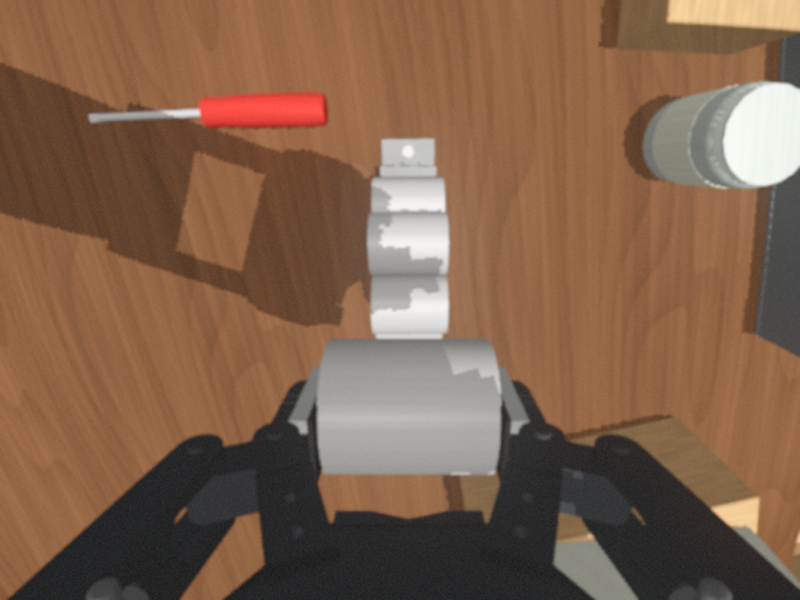

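Held sleeve x 319–498, rows 339–473. base_1 x 371–445 (top 177), mid 367–448 (top 211), gap sleeve 371–447 (bottom 333).

```bash
python3 - <<'E'
from cr import *
c0,s=pickle.load(open("w6.pkl","rb"));c=wristcam(c0,s)
p=fit(c,[("mid","l",367),("mid","r",448),("b1","l",371),("b1","r",445),("gap","l",371),("gap","r",447),("mid","t",211),("b1","t",177),("gap","b",333)])
R=Ro.from_rotvec(s["tool_rot"]).as_matrix()
for u in(319,498): print((R.T@(back(c,((u+.5)*.7-.5,(405+.5)*.7-.5),s["position"][2]+.029)-s["position"])).round(4))
q=p*.5+np.array([.5121,-.2366,-.1393])*.5
t=q[:2]+(Rz(q[2])@[0,-.0003,0])[:2]
go([*t,.2466],Rtool(0,q[2]),1,s)
E
```

```text
[ 0.5122 -0.2361 -0.1277] -7.32 res [0.5, 0.1, 0.3, -0.7, -0.4, 0.2, 0.2, -0.1, -0.2]
[ 0.0139 -0.0257 -0.0289]
[ 0.014   0.0257 -0.0291]
rows 1 x [0.0007, -0.0004, 0.0] [-0.2, 0.08, -0.45]
via [[0.512, -0.237, 0.247]]
```

```bash
python3 -m pendant '[0.0007,-0.0004,0.02,-0.2,0.08,-0.45,0,0,0,0.02,0,0,0,0,0,0,0.02,0,0,0,0,0,0,0.02,0,0,0,0,0,0,0.02,0,0,0,0,0,0,0.015,0,0,0,0,0,0,0.01,0,0,0,0,0,0,0.004,0,0,0,0,0,0,0,0,0,0,0]'
python3 - <<'E'
from h import *
from plant import sense
s=sense();R=Ro.from_rotvec(s["tool_rot"]).as_matrix()
print(np.degrees(np.arctan2(R[1,1],R[0,1])),np.degrees(np.arcsin(R[2,1])))
go([.5121,-.2367,.112],Rtool(0,-.1335),1,s)
E
```

```text
time_s: 19.9
position: [0.5123, -0.2369, 0.1189]
tool_rot: [2.363, 2.068, 0.0]
force: [0.0, -0.4, -4.3]
opening: 0.054
-7.629568785266657 0.07006582521494566
rows 1 x [0.0002, -0.0003, 0.0069] [0.07, 0.04, 0.02]
via [[0.512, -0.237, 0.112]]
```

```bash
python3 -m pendant '[0,0,0.004,0,0,0,0,0,0,0.003,0,0,0,0,0,0,0.002,0,0,0,0,0,0,0,0,0,0,0]'|grep -E "pos|force"; for i in 1 2; do python3 -m pendant '[0,0,0.0015,0,0,0,0,0,0,0,0,0,0,0]'|grep -E "pos|force"; done
```

```text
position: [0.5122, -0.2368, 0.1096]
force: [0.1, 0.7, -4.1]
position: [0.5122, -0.2368, 0.1082]
force: [-0.2, 0.3, -4.0]
position: [0.5123, -0.2368, 0.1069]
force: [-0.1, -0.2, -2.0]
```

```bash
python3 -m pendant '[0,0,0.0007,0,0,0,0,0,0,0,0,0,0,0]'|grep -E "pos|force"
```

```text
position: [0.5125, -0.2369, 0.1068]
force: [-1.5, 3.1, 5.4]
```

```bash
python3 -m pendant '[0,0,0,0,0,0,0.7,0,0,0,0,0,0,0.8,0,0,0,0,0,0,1,0,0,0,0,0,0,1,0,0,-0.01,0,0,0,1,0,0,-0.03,0,0,0,1,0,0,-0.05,0,0,0,1,0,0,-0.05,0,0,0,1,0,0,0,0,0,0,1]'
python3 - <<'E'
from h import *
from plant import sense,eyes
s=sense()
c=eyes.capture("wrist");pickle.dump((c,s),open("w7.pkl","wb"))
d=eyes.capture("scene")["pixels"][225:345,140:240]
w=cv2.resize(c["pixels"][60:260,200:360],None,fx=2.8,fy=2.8,interpolation=cv2.INTER_CUBIC)
d=cv2.resize(d,(350,420),interpolation=cv2.INTER_CUBIC)
im=np.zeros((560,800,3),np.uint8);im[:,:448]=w;im[:420,450:800]=d
cv2.imwrite("pics/w7.png",im[:,:,::-1])
E
```

```text
time_s: 22.28
position: [0.5131, -0.2372, 0.2513]
tool_rot: [2.359, 2.064, 0.004]
force: [0.9, 0.8, -0.4]
opening: 0.0855
```

View pics/w7.png

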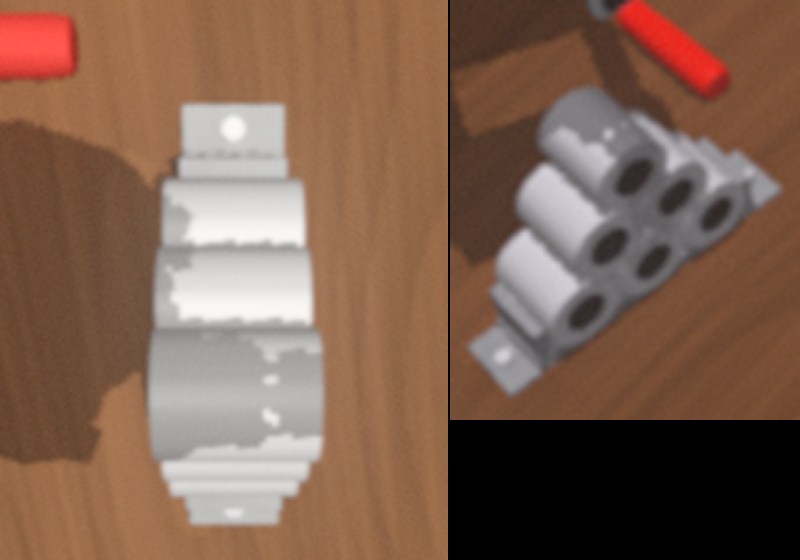

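The pyramid is complete: base_1 and mid are centred at column 233, top and gap at 236, which is under 1 mm apart. The gripper is clear above, so I'm handing in.

```bash
python3 -c "
from plant import job,sense
print(job.job_done(),sense()['time_s'])"
```

```text
the job is handed in; nothing more can be done
the job is handed in; nothing more can be done
```

The pyramid is finished and handed in, at about 22 s of robot time against the 48 s limit. I gripped sleeve_b by its end faces and saddled it in the gap. Then I did the same with sleeve_a on the apex, lowering each until the wrist force showed light contact (under 10 N) before letting go.

- **Stack:** the last pictures show all six sleeves stacked, with ends lined up to within about 1 mm. The gripper was open and about 0.14 m above the stack.
- **Other things on the bench:** I saw no bystander moved in the views taken, but I took no full picture of the bench after the last placing.
- **Disagreement:** my fits of the cradle's yaw ranged from −6.4° to −8.0°. I placed the top sleeve at about −7.6°, and it looks parallel to the others.

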